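Free the seized ground stopper of a reagent bottle

ROBOT

A 7-joint arm with a two-finger parallel gripper is mounted at the origin on a cart in front of the work surface, level with it; the furniture and walls round the work are solid. World frame = base frame: x ahead of the robot, y to its left, z up, the work surface at z = 0. Lengths are in m, angles in rad, forces in N, time in s.
With the tool pointing down it reaches from about 0.425 to 0.925 m from the base axis. Payload 6.8 kg.
Tool frame: the origin (TCP) lies between the finger pads; the fingertips stand finger_overhang ahead of it and the grasp point (between the pads) lies 6 mm ahead of it (finger_overhang is the distance from the TCP to the fingertips, in m); z points along the fingers, y is the line along which they close (so a half turn about z gives the same grasp; the last joint's range is limited). The gripper opens to 85 mm and grips with 20 to 120 N. Pads are 22 mm wide; open, the fingers measure 114 mm over their backs; the gripper's body (76 mm by 85 mm) begins 54 mm behind the grasp point. The pads swing forward as they close: fully open they stand 13 mm farther back than shut.
Start: joints at [-1.435, 0.477, 0.022, 1.555, -0.011, 1.109, -0.083], TCP at [0.163, 0.655, 0.256] pointing down, gripper open.
Joint ranges: [-2.96, 2.96], [-0.34, 2.1], [-1.41, 1.46], [0.24, 2.44], [-1.37, 4.51], [0.17, 1.92], [-2.96, 2.96]. Speed limits (rad/s): [2.39, 2.39, 3.14, 3.14, 3.14, 3.14, 3.14].

INTERFACE

Orientations are given as a unit quaternion [w, x, y, z].
In Python, from station import * gives the robot as it stands.
- The arm moves only by the tool drive_tool, never from a script. Its argument "increments" is a list of rows, each an object of numbers: "claw": the finger opening in m, from 0 to 0.0854; "dx", "dy", "dz": the shift along the tool's x, y, z in m; "wx", "wy", "wz": the turn, a rotation vector about the tool's x, y, z in degrees. A call has 1 to 20 rows; each row shifts and turns the commanded pose from where the row before left it, along the tool's axes as they then stand; what a row does not reach is not made up. A row lasts 1/8 s, in which the tool goes at most 62.5 mm and 10.7 degrees, less where a joint would pass 70% of its speed; a pose out of reach is approached as far as the arm can. A call with a gripper value outside its range is refused whole. The fingers move at their own pace and stop on an object; "newtons" is the grip in N (left out, the last holds). Time passes only in rows, so rows that do not move let the fingers close. It gives the time, the measured TCP pose, the force, the opening and the grip force at its end, in the units of the state.
- get_obs(): the state, without advancing time (a new reading comes with each control period).
- read_camera(name): name is "scene" or "top" or "wrist"; returns (picture, depth): 400x640x3 uint8, red, green, blue; 400x640 float32, m along the optical axis (not along the pixel's ray), 0 where there is no reading.
- calibration(name): a dict with "intrinsics" (3x3 intrinsics, pixels), "R" (3x3) and "t" (3): a world point X has camera coordinates R X + t; the wrist camera has in their place "mount" (4x4, takes a point from camera to tool coordinates, whose origin is the TCP and whose axes are the flange's). Camera axes: x right, y down, z forward; pixel columns grow to the right and rows downward; lengths in m; the calibration is good to about 2 mm. A picture is of the moment at which its call begins: read the wrist's pose just before it. calibration takes no time and is no camera call.
- hand_in(): hands the job in; it is judged then, once.
The state is a dict: "t": time; "q": joint angles; "joint_vel": joint speeds; "joint_torque": joint torques, N m; "eef_pos": TCP position; "tool_rot": TCP orientation; "contact_force": force on the tool from outside, world axes, zero at the start; "torque": the same for the moment, N m; "gripper_width": opening from 0.0 (shut) to 1.0 (fully open); "grasp_force": force on a finger pad.
Only numpy, scipy, OpenCV 4.12 (cv2) and the standard library are available. Lean on these libraries where they do the work, as an engineer would, in place of code of your own. Each camera call takes 0.05 s, during which the arm holds its last target. There are 200 camera calls.

TASK

The flat-headed ground stopper of the empty square reagent bottle in the caddy has seized in its neck, and a straight pull only lifts the bottle. Turn the stopper well round in its seat (45 degrees or more, back and forth if need be) while drawing it up only lightly, so that it works loose and comes out while the bottle stays down in its pocket, rising no more than about 5 mm. Then stand it, taper down, in the small white porcelain cup, lowering it to the cup's floor before you let go, and leave everything else where it stands.

Things in the scene. Friction and masses are not known exactly. Their poses are not given: they have to be found in the camera images.
- stopper: Frosted pale glass stopper, 70 g, 74 mm tall. Origin at the centre of its small lower end, z up along its axis; seated, the origin is 85 mm above the bottle's underside. Ground taper 1:10, radius 10 mm (z = 0) to 11.5 mm (z = 30); collar of radius 14 mm from z = 30 to 34 mm; stem of radius 7.5 mm; disc head from z = 38 to 74 mm. Friction resists turning with 0.25 to 0.45 N m: grip it firmly.
- head (a point): Centre of the stopper's head, 56 mm above the stopper's origin: an upright disc 36 mm across and 10 mm thick, its flat faces looking along the stopper's +y and -y. Pinch it across these faces, from above.
- bottle: Dark amber glass reagent bottle, 58 x 58 mm square with a round neck, 112 mm tall, with the flat-headed stopper in it; empty, about 0.26 kg (2.3 to 3 N) without the stopper. Origin at the centre of its underside, z up. It stands loosely in a pocket of the caddy, whose square walls keep it from turning more than some 3 degrees. Either pocket may hold it.
- mouth (a point): Centre of the bottle's mouth, 112 mm above its underside. The seized taper resists a straight pull with 20 to 40 N, far more than the bottle weighs. While it is being turned (either way), a light upward pull of 2 to 3 N lets it climb some 1 to 3 mm per radian; held still, it sticks again. About 8 mm up it is loose; the taper is clear when the stopper's origin is above this point.
- capped_bottle: The neighbour in the other pocket: the same square amber bottle with a black screw cap, 112 mm tall to the top of the cap. Leave it alone. Origin at the centre of its underside.
- caddy: Heavy grey plastic bottle caddy, fixed to the bench, 74 x 160 mm, walls 36 mm high, with two square pockets 61 mm wide at y = +39 and -39 mm. Origin at the centre of its underside, y along its length; the pocket floors are 8 mm above the bench.
- cup: Small round white porcelain cup, 45 mm across at the rim and 30 mm high, 160 g, loose on the bench. Origin at the centre of its underside. The opening is 38 mm across at the rim; the floor inside is 5 mm above the bench.
- specimen: Bystander: black round mounted specimen, 30 mm across and 21 mm high, origin at the centre of its underside.
- tweezers: Bystander: steel tweezers lying flat, 126 mm long along their y, 14 mm wide, 10 mm high, origin at the middle of the underside.
- petri: Bystander: petri dish with cotton wool, 68 mm across, 20 mm high, origin at the centre of its underside.
- mug: Bystander: green mug, 86 mm across without its handle, 96 mm high, origin at the underside.
Not all that is in view belongs to the job. Several things have the shape of the cup; the one meant has the colours described above.

How it is judged:
On the way, in this order (a step that is already met when the one before it is completed fails the run):
1. the stopper is turned in its seat, 20 degrees or more off the bottle's own line, while still in the neck (angle between the x axis of stopper and the x axis of bottle, either way round above 0.35 rad and z of stopper in the frame of bottle below 0.112 m), for 0.05 s.
2. the taper is clear of the neck with the bottle down in its pocket (z of stopper in the frame of bottle above 0.116 m and z of bottle in the frame of caddy below 0.012 m), for 0.1 s.
3. the stopper, still held, is lowered into the cup to within 12 mm of its floor (horizontal distance between stopper and cup below 0.013 m and z of stopper in the frame of cup below 0.017 m and contact force between the fingers and stopper above 0.5 N), for 0.05 s.
At the end, for the whole second after the job is handed in: The stopper stands taper down in the cup (its foot within 13 mm of the cup's axis and within 8 mm of the cup's floor, leaning less than 23 degrees) at rest; the cup stands upright on the bench; the bottle stands upright down in its pocket (less than 4 mm off the pocket floor) (horizontal distance between stopper and cup below 0.013 m and z of stopper in the frame of cup below 0.013 m and angle between stopper's own z axis and vertical below 0.4 rad and linear speed of stopper below 0.03 m/s and angle between cup's own z axis and vertical below 0.1 rad and height (world z) of cup below 0.006 m and z of bottle in the frame of caddy below 0.012 m and angle between bottle's own z axis and vertical below 0.06 rad); the robot touches nothing.
It fails at once if the bottle is lifted more than 6 mm off its pocket floor (z of bottle in the frame of caddy above 0.014 m).
It fails at once if the bottle is tipped (angle between bottle's own z axis and vertical above 0.2 rad).
It fails at once if another thing is pushed more than 25 mm from its place (distance of any of capped_bottle, specimen, tweezers, petri, mug from where it was at the start of the episode above 0.025 m).
It also fails if it takes over 69 s, if anything falls off the work surface, if the arm or the gripper's body presses on something with over 40 N, if the wrist force passes 120 N, or if a joint passes its speed limit or range.

## Working session

There is one attempt and no reset: what is moved stays moved. The work goes in short steps, Python scripts to look and compute and a tool call to move; the robot and the scene stay as the last step left them, time stands still between calls to the robot, and variables do not carry over. Pictures are saved under pics/ and viewed, at most 10 in all, crops included, and the job is handed in when it is done.

Besides the shell and the picture viewer there is one more tool, called after ">>>" as name([rows], argument=value, ...), one row to a line, values as JSON. drive_tool: Moves the arm, as the interface text tells. Its arguments: {"type":"object","properties":{"increments":{"type":"array","items":{"type":"object","properties":{"claw":{"type":"number"},"dx":{"type":"number"},"dy":{"type":"number"},"dz":{"type":"number"},"wx":{"type":"number"},"wy":{"type":"number"},"wz":{"type":"number"}}}},"newtons":{"type":"number"}},"required":["increments"]}

```bash
mkdir -p pics; ls; python3 - <<'E'
from station import *
import cv2,numpy as np
o=get_obs();print({k:np.round(v,3) for k,v in o.items()})
for n in("scene","top"):
    p,d=read_camera(n);cv2.imwrite(f"pics/{n}0.png",p[:,:,::-1]);np.savez(f"pics/{n}0.npz",p=p,d=d)
    c=calibration(n);print(n,{k:np.round(v,3).tolist() if not isinstance(v,(str,)) else v for k,v in c.items()})
print(calibration("wrist"))
E
```

```text
pics
{'t': np.float64(0.0), 'q': array([-1.435,  0.478,  0.022,  1.556, -0.012,  1.109, -0.083]), 'joint_vel': array([-0.001, -0.001, -0.001, -0.001, -0.002, -0.001,  0.   ]), 'joint_torque': array([-0.0000e+00, -5.9646e+01,  1.6080e+00, -2.8119e+01,  1.3000e-02,
        1.0000e-02,  0.0000e+00]), 'eef_pos': array([0.163, 0.654, 0.255]), 'tool_rot': array([-0.   ,  0.122,  0.993, -0.001]), 'contact_force': array([-0.036, -0.344,  0.063]), 'torque': array([-0.009, -0.03 ,  0.055]), 'grasp_force': np.float64(0.0), 'gripper_width': np.float64(1.003)}
scene {'intrinsics': [[485.933, 0.0, 320.787], [0.0, 485.933, 193.628], [0.0, 0.0, 1.0]], 'R': [[0.769, -0.639, 0.016], [-0.313, -0.398, -0.862], [0.557, 0.658, -0.506]], 't': [-0.462, 0.197, 0.827]}
top {'intrinsics': [[434.459, 0.0, 314.733], [0.0, 434.459, 208.458], [0.0, 0.0, 1.0]], 'R': [[0.005, -1.0, 0.002], [-0.988, -0.005, -0.153], [0.153, -0.001, -0.988]], 't': [-0.132, 0.498, 0.898]}
{'intrinsics': array([[296.2074141 ,   0.        , 318.04796324],
       [  0.        , 296.2074141 , 202.42734744],
       [  0.        ,   0.        ,   1.        ]]), 'mount': array([[ 3.27061395e-04, -9.45797513e-01, -3.24756767e-01,
         8.31675567e-02],
       [ 9.99999936e-01,  2.61973754e-04,  2.44143484e-04,
         1.18397513e-03],
       [-1.45832550e-04, -3.24756826e-01,  9.45797538e-01,
        -1.17185657e-01],
       [ 0.00000000e+00,  0.00000000e+00,  0.00000000e+00,
         1.00000000e+00]])}
```

View pics/scene0.png

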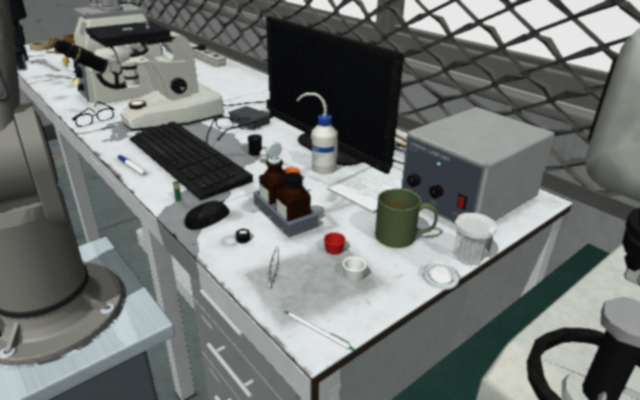

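View pics/top0.png

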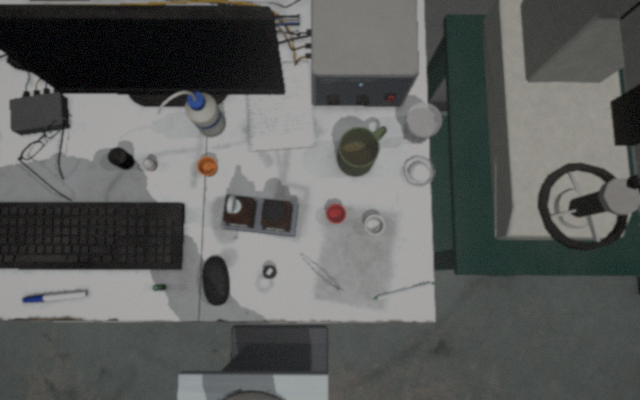

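The stopper sits on the left bottle, top (234,205), scene (274,152). The other amber bottle, with the black cap, is at top (278,213).

Cup candidates:
- white cup: top (374,224), scene (354,268)
- red cup: top (336,213)
- orange cup: top (207,166)
- small white thing: top (150,162)
- glass jar: top (424,120)
- petri dish: top (419,170)

I choose the white cup at (374,224).

```bash
cat > h.py <<'E'
import numpy as np,cv2
from station import *
from scipy.spatial.transform import Rotation as Rn
def cam(n,o=None):
    c=calibration(n);K=np.array(c["intrinsics"])
    if n!="wrist":
        R=np.array(c["R"]);t=np.array(c["t"]);return K,R.T,-R.T@t
    q=np.array(o["tool_rot"]);T=Rn.from_quat(q[[1,2,3,0]]).as_matrix();M=np.array(c["mount"])
    return K,T@M[:3,:3],T@M[:3,3]+o["eef_pos"]
def ray(C,uv):
    K,R,p=C;d=R@np.linalg.solve(K,[uv[0],uv[1],1]);return p,d/np.linalg.norm(d)
def plane(C,uv,z):
    p,d=ray(C,uv);return p+d*(z-p[2])/d[2]
def tri(*rs):
    A=sum(np.eye(3)-np.outer(d,d) for p,d in rs);b=sum((np.eye(3)-np.outer(d,d))@p for p,d in rs)
    x=np.linalg.solve(A,b);return x,[np.linalg.norm(np.cross(x-p,d)) for p,d in rs]
E
python3 - <<'E'
from h import *
T=cam("top");S=cam("scene")
t=cv2.imread("pics/top0.png");s=cv2.imread("pics/scene0.png")
print("stop",tri(ray(T,(234,205)),ray(S,(274,152))))
print("cup",tri(ray(T,(374,222)),ray(S,(354,264))),plane(T,(374,222),.03))
a=cv2.resize(t[150:270,200:440],None,fx=3.3,fy=3.3,interpolation=2)[:, :790]
b=cv2.resize(s[130:290,230:390],None,fx=2.4,fy=2.4,interpolation=2)
im=np.zeros((600,790,3),np.uint8);h=min(396,a.shape[0]);im[:h,:790]=a[:h];b=cv2.resize(s[135:215,240:330],None,fx=2.5,fy=2.5,interpolation=2);im[400:600,:225]=b;b=cv2.resize(s[225:295,310:390],None,fx=2.8,fy=2.8,interpolation=2);im[400:596,250:474]=b
cv2.imwrite("pics/c1.png",im)
E
```

```text
stop (array([0.48838293, 0.02555037, 0.14341743]), [np.float64(0.0001502884769048691), np.float64(0.0001502884769048828)])
cup (array([ 0.47002029, -0.25700289,  0.0249185 ]), [np.float64(0.002205127312274543), np.float64(0.0022051273122746353)]) [ 0.47117078 -0.25766106  0.03      ]
```

View pics/c1.png

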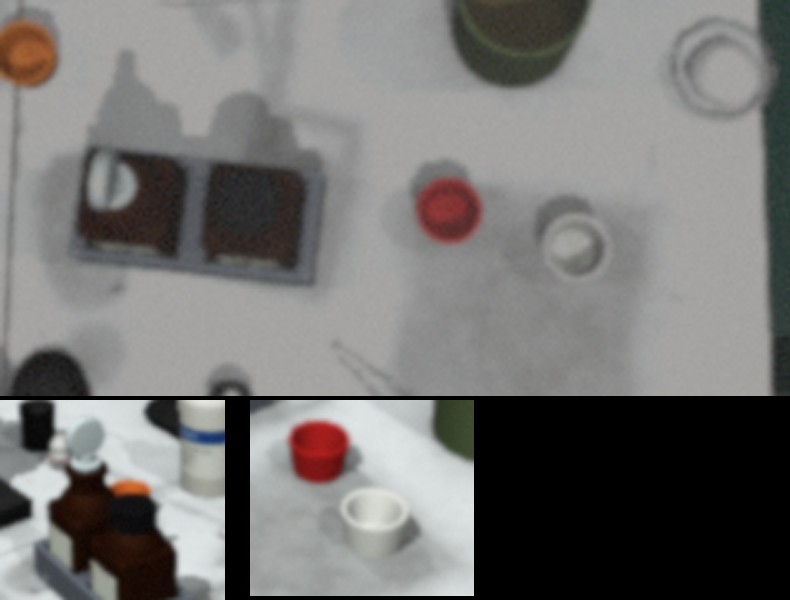

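The crop confirms the choices. The white cup (rim centre at crop (577,245)) stands apart from the red one. The pale disc head is at crop (108,182), its thin edge running along world x. Next I move the wrist camera over the bottle.

>>> drive_tool([
  {"dx": -0.033,"dy": -0.0413,"dz": -0.004},
  {"dx": -0.033,"dy": -0.0413,"dz": -0.004},
  {"dx": -0.033,"dy": -0.0413,"dz": -0.004},
  {"dx": -0.033,"dy": -0.0413,"dz": -0.004},
  {"dx": -0.033,"dy": -0.0413,"dz": -0.004},
  {"dx": -0.033,"dy": -0.0413,"dz": -0.004},
  {"dx": -0.033,"dy": -0.0413,"dz": -0.004},
  {"dx": -0.033,"dy": -0.0413,"dz": -0.004},
  {"dx": -0.033,"dy": -0.0413,"dz": -0.004},
  {"dx": -0.033,"dy": -0.0413,"dz": -0.004},
  {"dx": -0.033,"dy": -0.0413,"dz": -0.004},
  {"dx": -0.033,"dy": -0.0413,"dz": -0.004},
  {"dx": -0.033,"dy": -0.0413,"dz": -0.004},
  {"wz": -9},
  {},
])

```text
schema error: expected keys claw, dx, dy, dz, wx, wy, wz
```

```bash
python3 - <<'E'
from h import *
o=get_obs();p,d=read_camera("wrist");print(o["t"],o["eef_pos"],o["tool_rot"])
np.savez("pics/w1.npz",p=p,d=d,e=o["eef_pos"],r=o["tool_rot"])
cv2.imwrite("pics/w1.png",p[:,:,::-1])
E
```

```text
0.1 [0.16280976 0.65458196 0.25543613] [-3.66103270e-05  1.21578361e-01  9.92581514e-01 -7.98755694e-04]
```

View pics/w1.png

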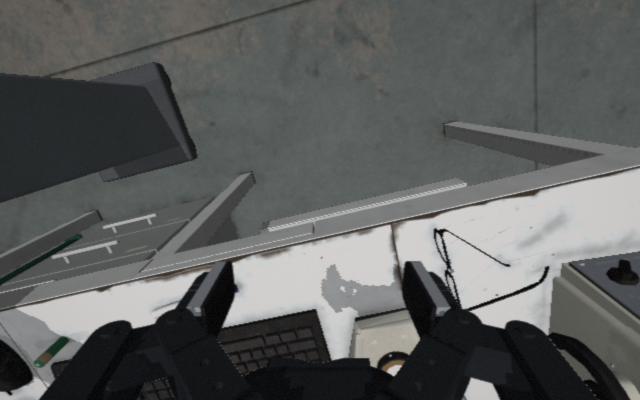

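The arm has not moved yet because every row needs all its keys. The picture shows only the start view, with the finger pads near (215,290) and (425,290). I'll resend it in full.

>>> drive_tool([
  {"claw": 0.085,"dx": -0.033,"dy": -0.0413,"dz": -0.004,"wx": 0,"wy": 0,"wz": 0},
  {"claw": 0.085,"dx": -0.033,"dy": -0.0413,"dz": -0.004,"wx": 0,"wy": 0,"wz": 0},
  {"claw": 0.085,"dx": -0.033,"dy": -0.0413,"dz": -0.004,"wx": 0,"wy": 0,"wz": 0},
  {"claw": 0.085,"dx": -0.033,"dy": -0.0413,"dz": -0.004,"wx": 0,"wy": 0,"wz": 0},
  {"claw": 0.085,"dx": -0.033,"dy": -0.0413,"dz": -0.004,"wx": 0,"wy": 0,"wz": 0},
  {"claw": 0.085,"dx": -0.033,"dy": -0.0413,"dz": -0.004,"wx": 0,"wy": 0,"wz": 0},
  {"claw": 0.085,"dx": -0.033,"dy": -0.0413,"dz": -0.004,"wx": 0,"wy": 0,"wz": 0},
  {"claw": 0.085,"dx": -0.033,"dy": -0.0413,"dz": -0.004,"wx": 0,"wy": 0,"wz": 0},
  {"claw": 0.085,"dx": -0.033,"dy": -0.0413,"dz": -0.004,"wx": 0,"wy": 0,"wz": 0},
  {"claw": 0.085,"dx": -0.033,"dy": -0.0413,"dz": -0.004,"wx": 0,"wy": 0,"wz": 0},
  {"claw": 0.085,"dx": -0.033,"dy": -0.0413,"dz": -0.004,"wx": 0,"wy": 0,"wz": 0},
  {"claw": 0.085,"dx": -0.033,"dy": -0.0413,"dz": -0.004,"wx": 0,"wy": 0,"wz": 0},
  {"claw": 0.085,"dx": -0.033,"dy": -0.0413,"dz": -0.004,"wx": 0,"wy": 0,"wz": 0},
  {"claw": 0.085,"dx": 0,"dy": 0,"dz": 0,"wx": 0,"wy": 0,"wz": -9},
  {"claw": 0.085,"dx": 0,"dy": 0,"dz": 0,"wx": 0,"wy": 0,"wz": 0},
  {"claw": 0.085,"dx": 0,"dy": 0,"dz": 0,"wx": 0,"wy": 0,"wz": 0},
])

```text
t: 2.15
eef_pos: [0.4493, 0.0311, 0.3081]
tool_rot: [-0.0, 0.044, 0.999, 0.0]
contact_force: [-0.0, -0.7, 0.4]
gripper_width: 0.999
grasp_force: 0.0
```

```bash
python3 - <<'E'
from h import *
o=get_obs();p,d=read_camera("wrist");print(o["t"],o["eef_pos"],o["tool_rot"],o["q"])
np.savez("pics/w2.npz",p=p,d=d,e=o["eef_pos"],r=o["tool_rot"])
cv2.imwrite("pics/w2.png",p[:,:,::-1])
E
```

```text
2.15 [0.44928921 0.03108422 0.30807703] [-2.76489184e-04  4.41266022e-02  9.99025909e-01  2.57625448e-06] [-0.69550299  0.02911225  0.50682224  2.02728766 -0.01609086  1.08944074
  1.30111175]
```

View pics/w2.png

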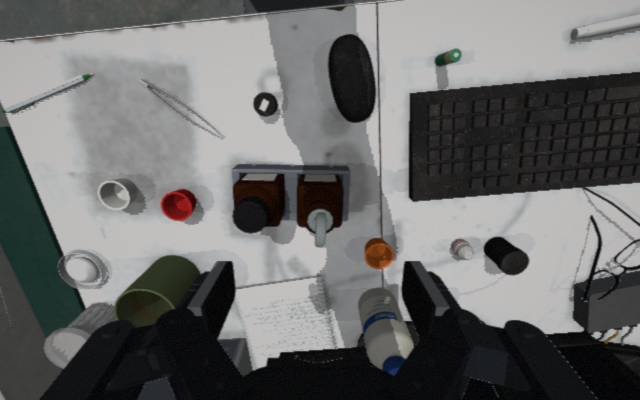

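The wrist view shows the stopper head at (320,228), its edge pointing down-image, nearly along world x. The white cup is at (114,194), the red one at (178,205) and the capped bottle at (250,215). Next I measure the head with depth and rays, and the cup rim by ellipse.

```bash
cat > m.py <<'E'
from h import *
import sys
def pts(C,d,m):
    v,u=np.nonzero(m&(d>0));K,R,p=C
    c=np.stack([(u-K[0,2])/K[0,0]*d[v,u],(v-K[1,2])/K[1,1]*d[v,u],d[v,u]],1);return c@R.T+p
def rim(C,im,box):  # outer contour of bright cup ->ellipse
    x0,y0,x1,y1=box
    hsv=cv2.cvtColor(im,cv2.COLOR_RGB2HSV)[y0:y1,x0:x1]
    return hsv
E
python3 - <<'E'
from m import *
z=np.load("pics/w2.npz");p,d=z["p"],z["d"];C=cam("wrist",dict(eef_pos=z["e"],tool_rot=z["r"]))
K,R,t=C
m=np.zeros(d.shape,bool);m[150:260,280:360]=1
P=pts(C,d,m);v,u=np.nonzero(m&(d>0))
for zz in np.arange(.09,.18,.01):
    k=(P[:,2]>zz)&(P[:,2]<=zz+.01)
    if k.sum(): print(round(zz,2),k.sum(),P[k].min(0).round(3),P[k].max(0).round(3),P[k].mean(0).round(4))
k=P[:,2]>.13
H=P[k];xy=H[:,:2]-H[:,:2].mean(0);w,V=np.linalg.eigh(xy.T@xy);print("head yaw",np.degrees(np.arctan2(V[1,1],V[0,1])),np.sqrt(w/len(xy)))
# cup
m=np.zeros(d.shape,bool);m[170:220,90:145]=1
Q=pts(C,d,m);k=(Q[:,2]>.024)&(Q[:,2]<.04);print("cup rim",k.sum(),Q[k].min(0),Q[k].max(0),Q[k].mean(0),(Q[k].min(0)+Q[k].max(0))/2)
T=np.load("pics/top0.npz");CT=cam("top")
m=np.zeros(d.shape,bool);m[205:245,355:395]=1
Q=pts(CT,T["d"],m);k=(Q[:,2]>.024)&(Q[:,2]<.04);print("cup top",k.sum(),(Q[k].min(0)+Q[k].max(0))/2,Q[k].max(0)-Q[k].min(0))
# bottle glass/caddy yaw from depth: caddy walls
m=np.zeros(d.shape,bool);m[155:235,225:360]=1
Q=pts(C,d,m);k=(Q[:,2]>.03)&(Q[:,2]<.042)
r=cv2.minAreaRect((Q[k][:,:2]*1000).astype(np.float32));print("caddy",r)
E
```

```text
0.09 440 [0.466 0.007 0.09 ] [0.501 0.055 0.1  ] [0.4777 0.0317 0.0947]
0.1 39 [0.473 0.015 0.1  ] [0.483 0.043 0.107] [0.4758 0.0311 0.1028]
0.11 319 [0.472 0.012 0.114] [0.509 0.05  0.12 ] [0.4852 0.0318 0.1189]
0.12 322 [0.472 0.014 0.12 ] [0.506 0.048 0.13 ] [0.4871 0.0304 0.1242]
0.13 20 [0.479 0.024 0.131] [0.494 0.038 0.139] [0.4896 0.0277 0.133 ]
0.14 27 [0.473 0.024 0.141] [0.503 0.038 0.15 ] [0.4774 0.0317 0.1465]
0.15 102 [0.473 0.024 0.15 ] [0.507 0.038 0.16 ] [0.4792 0.0324 0.156 ]
0.16 229 [0.477 0.026 0.16 ] [0.503 0.037 0.167] [0.4889 0.0312 0.1635]
head yaw 170.7673062910864 [0.00316544 0.00895263]
cup rim 354 [ 0.44427603 -0.27904999  0.02407552] [ 0.48753931 -0.23409278  0.03148074] [ 0.46619537 -0.25755652  0.02820945] [ 0.46590767 -0.25657138  0.02777813]
cup top 116 [ 0.46566876 -0.25758479  0.02956613] [0.04217742 0.04370707 0.01112349]
caddy ((485.75518798828125, -7.883842468261719), (159.55636596679688, 73.07671356201172), 83.89826202392578)
```

>>> drive_tool([
  {"claw": 0.085,"dx": -0.0405,"dy": 0.0036,"dz": 0.01,"wx": 0,"wy": 0,"wz": 2},
  {"claw": 0.06,"dx": 0,"dy": 0,"dz": 0.05,"wx": 0,"wy": 0,"wz": 0},
  {"claw": 0.06,"dx": 0,"dy": 0,"dz": 0.04,"wx": 0,"wy": 0,"wz": 0},
  {"claw": 0.06,"dx": 0,"dy": 0,"dz": 0,"wx": 0,"wy": 0,"wz": 0},
])

```text
t: 2.7
eef_pos: [0.4881, 0.0308, 0.206]
tool_rot: [-0.003, 0.061, 0.998, -0.001]
contact_force: [-0.1, -0.3, 0.5]
gripper_width: 0.702
grasp_force: 0.0
```

```bash
python3 - <<'E'
from m import *
import station
print([k for k in dir(station) if not k.startswith('_')],getattr(station,"finger_overhang",None))
o=get_obs();p,d=read_camera("wrist");print(o["t"],o["eef_pos"],o["tool_rot"])
C=cam("wrist",o)
a,b=C[0],0
q=np.array(o["tool_rot"]);Rt=Rn.from_quat(q[[1,2,3,0]]).as_matrix()
m=np.ones(d.shape,bool)
P=pts(C,d,m);L=(P-o["eef_pos"])@Rt
k=(P[:,2]>.140)&(P[:,2]<.172)&(abs(L[:,0])<.03)&(abs(L[:,1])<.02)
H=L[k];print("head in tool",k.sum(),H.min(0),H.max(0),(H.min(0)+H.max(0))/2)
xy=H[:,:2]-H[:,:2].mean(0);w,V=np.linalg.eigh(xy.T@xy);print(V[:,1],np.sqrt(w/len(xy)))
f=(abs(L[:,0])<.03)&(abs(L[:,1])>.02)&(abs(L[:,1])<.06)&(P[:,2]>.14);print("finger tip ahead",np.percentile(L[f][:,2],[50,99,100]) if f.sum() else None)
cv2.imwrite("pics/w3.png",p[:,:,::-1])
E
```

```text
['PlanningError', 'calibration', 'finger_overhang', 'get_obs', 'hand_in', 'read_camera'] 0.025
2.7 [0.4881049  0.03082691 0.20599588] [-0.00300736  0.06089918  0.99813865 -0.00121582]
head in tool 876 [-0.01801706 -0.00452675  0.03928307] [0.0150512  0.00554991 0.06279422] [-0.00148293  0.00051158  0.05103865]
[-0.99981493 -0.01923793] [0.00283255 0.00854656]
finger tip ahead [-0.03767315  0.01404686  0.02061047]
```

View pics/w3.png

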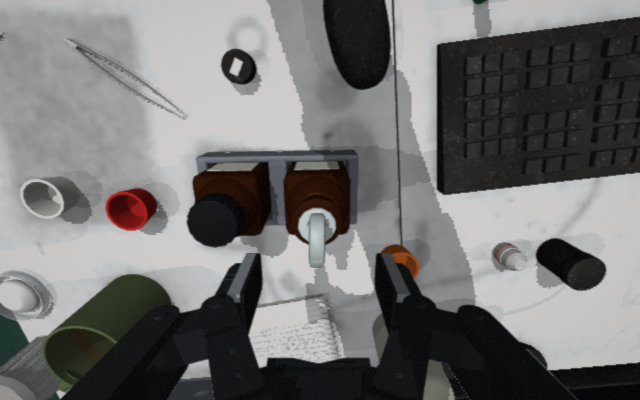

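The picture confirms alignment: the head at (317,235) lies midway between the pads at (245,280) and (390,280). The fingertips stand 25 mm ahead of the TCP, so I go to TCP z of about 0.157.

>>> drive_tool([
  {"claw": 0.06,"dx": -0.001,"dy": 0.0005,"dz": 0.026,"wx": 0,"wy": 0,"wz": 0},
  {"claw": 0.06,"dx": 0,"dy": 0,"dz": 0.025,"wx": 0,"wy": 0,"wz": 0},
  {"claw": 0.03,"dx": 0,"dy": 0,"dz": 0,"wx": 0,"wy": 0,"wz": 0},
  {"claw": 0.0,"dx": 0,"dy": 0,"dz": 0,"wx": 0,"wy": 0,"wz": 0},
  {"claw": 0.0,"dx": 0,"dy": 0,"dz": 0,"wx": 0,"wy": 0,"wz": 0},
  {"claw": 0.0,"dx": 0,"dy": 0,"dz": 0,"wx": 0,"wy": 0,"wz": 0},
], newtons=20)

```text
t: 3.5
eef_pos: [0.4925, 0.0304, 0.1589]
tool_rot: [0.001, 0.061, 0.998, 0.0]
contact_force: [-0.9, -3.0, 8.6]
gripper_width: 0.111
grasp_force: 22.4
```

>>> drive_tool([
  {"claw": 0.0,"dx": 0,"dy": 0,"dz": 0,"wx": 0,"wy": 0,"wz": 0},
  {"claw": 0.0,"dx": 0,"dy": 0,"dz": 0,"wx": 0,"wy": 0,"wz": 0},
  {"claw": 0.0,"dx": 0,"dy": 0,"dz": 0,"wx": 0,"wy": 0,"wz": 0},
], newtons=100)

```text
t: 3.88
eef_pos: [0.4925, 0.0301, 0.1588]
tool_rot: [0.001, 0.061, 0.998, 0.0]
contact_force: [-1.3, -3.1, 8.0]
gripper_width: 0.1
grasp_force: 98.7
```

>>> drive_tool([
  {"claw": 0.0,"dx": 0,"dy": 0,"dz": -0.001,"wx": 0,"wy": 0,"wz": 0},
  {"claw": 0.0,"dx": 0,"dy": 0,"dz": -0.001,"wx": 0,"wy": 0,"wz": 0},
  {"claw": 0.0,"dx": 0,"dy": 0,"dz": 0,"wx": 0,"wy": 0,"wz": 0},
])

```text
t: 4.25
eef_pos: [0.4911, 0.0311, 0.1592]
tool_rot: [-0.0, 0.061, 0.998, 0.0]
contact_force: [0.2, -0.2, -2.9]
gripper_width: 0.099
grasp_force: 98.1
```

>>> drive_tool([
  {"claw": 0.0,"dx": 0,"dy": 0,"dz": 0,"wx": 0,"wy": 0,"wz": 8},
  {"claw": 0.0,"dx": 0,"dy": 0,"dz": -0.0003,"wx": 0,"wy": 0,"wz": 8},
  {"claw": 0.0,"dx": 0,"dy": 0,"dz": -0.0003,"wx": 0,"wy": 0,"wz": 8},
  {"claw": 0.0,"dx": 0,"dy": 0,"dz": -0.0003,"wx": 0,"wy": 0,"wz": 8},
  {"claw": 0.0,"dx": 0,"dy": 0,"dz": -0.0003,"wx": 0,"wy": 0,"wz": 8},
  {"claw": 0.0,"dx": 0,"dy": 0,"dz": -0.0003,"wx": 0,"wy": 0,"wz": 8},
])

```text
t: 5.0
eef_pos: [0.4908, 0.0306, 0.1605]
tool_rot: [-0.0, 0.463, 0.886, -0.001]
contact_force: [-0.6, -0.9, -4.2]
gripper_width: 0.099
grasp_force: 98.1
```

```bash
python3 - <<'E'
from station import *
o=get_obs();print(o["eef_pos"],o["tool_rot"],o["contact_force"],o["torque"],o["q"])
E
```

```text
[0.4907834  0.03063817 0.16048165] [-3.59671497e-04  4.63393453e-01  8.86152386e-01 -5.71716004e-04] [-0.57879673 -0.91666264 -4.24706392] [-0.44192002  0.09766041  0.08710597] [-0.76041026  0.36632523  0.70096825  2.1105366  -0.33536587  0.77574596
  0.75824845]
```

>>> drive_tool([
  {"claw": 0.0,"dx": 0,"dy": 0,"dz": 0,"wx": 0,"wy": 0,"wz": -9},
  {"claw": 0.0,"dx": 0,"dy": 0,"dz": 0,"wx": 0,"wy": 0,"wz": -9},
  {"claw": 0.0,"dx": 0,"dy": 0,"dz": 0,"wx": 0,"wy": 0,"wz": -9},
  {"claw": 0.0,"dx": 0,"dy": 0,"dz": 0,"wx": 0,"wy": 0,"wz": -9},
  {"claw": 0.0,"dx": 0,"dy": 0,"dz": 0,"wx": 0,"wy": 0,"wz": -9},
  {"claw": 0.0,"dx": 0,"dy": 0,"dz": 0,"wx": 0,"wy": 0,"wz": -9},
])

```text
t: 5.75
eef_pos: [0.4917, 0.0309, 0.1609]
tool_rot: [0.0, 0.006, 1.0, -0.0]
contact_force: [0.2, -0.7, -2.4]
gripper_width: 0.099
grasp_force: 98.2
```

```bash
cat >> m.py <<'E'
def bottle():
    o=get_obs();p,d=read_camera("wrist");C=cam("wrist",o);P=pts(C,d,np.ones(d.shape,bool))
    q=np.array(o["tool_rot"]);print("tool yaw",np.degrees(np.arctan2(2*q[1]*q[2],1-2*q[1]**2)-0)) 
    B=P-np.array([.490,.031,0]);r=np.hypot(B[:,0],B[:,1]);
    for lo,hi in((.060,.108),(.108,.123),(.123,.138)):
        k=(r<.03)&(P[:,2]>lo)&(P[:,2]<hi);
        if k.sum(): h,e=np.histogram(P[k][:,2],np.arange(lo,hi+.001,.001));print(round(lo,3),h)
    print(o["eef_pos"],o["contact_force"],o["torque"]);return p,d,C
E
python3 - <<'E'
from m import *
p,d,C=bottle();cv2.imwrite("pics/w4.png",p[:,:,::-1])
E
```

```text
tool yaw 0.6902992563537148
0.06 [  6   9   7  16   9   8   8  10   9   6   9   5  12   6   7  12  13  42
  51  49  71  94 183 198 132  49  48  77 111 159 150 144 136 144 121 157
 146 143 133 124  45  25  22  21  19  17  17   8]
0.108 [  0   0   0   0   0   0   2  29  37  38 115 490 473  48   1]
0.123 [  0  11  35 114 286 127  10   1   1   0   0   0   0   0   0   0]
[0.49168159 0.03086106 0.16085282] [ 0.15875047 -0.67461797 -2.36294434] [-0.25034563 -0.24884787 -0.10847478]
```

View pics/w4.png

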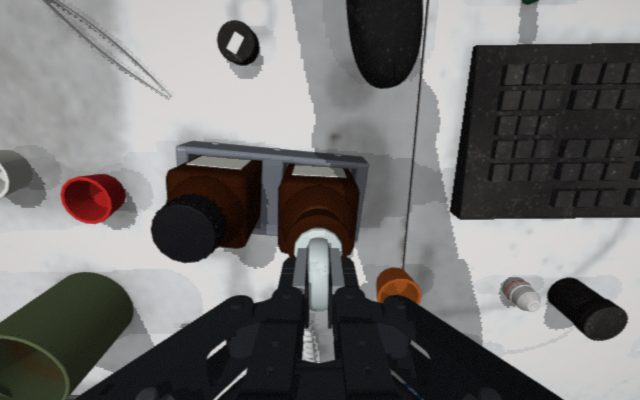

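The picture shows the collar at (320,240) lifting clear of the bottle's mouth while the bottle stays down in its pocket: mouth at z≈0.120, stopper up about 1.7 mm. I continue the twisting.

>>> drive_tool([
  {"claw": 0.0,"dx": 0,"dy": 0,"dz": -0.0003,"wx": 0,"wy": 0,"wz": 9},
  {"claw": 0.0,"dx": 0,"dy": 0,"dz": -0.0002,"wx": 0,"wy": 0,"wz": 9},
  {"claw": 0.0,"dx": 0,"dy": 0,"dz": -0.0002,"wx": 0,"wy": 0,"wz": 9},
  {"claw": 0.0,"dx": 0,"dy": 0,"dz": -0.0002,"wx": 0,"wy": 0,"wz": 9},
  {"claw": 0.0,"dx": 0,"dy": 0,"dz": -0.0002,"wx": 0,"wy": 0,"wz": 9},
  {"claw": 0.0,"dx": 0,"dy": 0,"dz": -0.0002,"wx": 0,"wy": 0,"wz": 9},
  {"claw": 0.0,"dx": 0,"dy": 0,"dz": -0.0002,"wx": 0,"wy": 0,"wz": 9},
  {"claw": 0.0,"dx": 0,"dy": 0,"dz": -0.0002,"wx": 0,"wy": 0,"wz": 0},
  {"claw": 0.0,"dx": 0,"dy": 0,"dz": -0.0002,"wx": 0,"wy": 0,"wz": -9},
  {"claw": 0.0,"dx": 0,"dy": 0,"dz": -0.0002,"wx": 0,"wy": 0,"wz": -9},
  {"claw": 0.0,"dx": 0,"dy": 0,"dz": -0.0002,"wx": 0,"wy": 0,"wz": -9},
  {"claw": 0.0,"dx": 0,"dy": 0,"dz": -0.0002,"wx": 0,"wy": 0,"wz": -9},
  {"claw": 0.0,"dx": 0,"dy": 0,"dz": -0.0002,"wx": 0,"wy": 0,"wz": -9},
  {"claw": 0.0,"dx": 0,"dy": 0,"dz": -0.0002,"wx": 0,"wy": 0,"wz": -9},
  {"claw": 0.0,"dx": 0,"dy": 0,"dz": -0.0002,"wx": 0,"wy": 0,"wz": -9},
])

```text
t: 7.68
eef_pos: [0.4915, 0.0312, 0.164]
tool_rot: [0.0, 0.005, 1.0, 0.0]
contact_force: [1.4, -0.0, -2.1]
gripper_width: 0.1
grasp_force: 98.0
```

```bash
python3 - <<'E'
from m import *
bottle();print(get_obs()["q"])
E
```

```text
tool yaw 0.5364084555567066
0.06 [  8   3   3   8   6  18  10   6   9   8   6  10   6   7   5  12   6  17
  41  43  50  62  92 167 204 119  57  56  65 123 127 159 139 141 140 111
 163 131 128 144 124  52  24  23  21  14  23   7]
0.108 [ 11   2   0   0   0   0   0   8  18  38  33 109 470 505  96]
0.123 [  3   0   0   0   8  32  88 278 163  15   2   1   0   0   0   0]
[0.49152629 0.03121581 0.16398667] [ 1.35015376 -0.03459845 -2.07284705] [-0.0116898  -0.240301   -0.04388526]
[-0.57168931  0.31811107  0.45825911  2.09677288 -0.20123361  0.76736604
  1.57942541]
```

>>> drive_tool([
  {"claw": 0.0,"dx": 0,"dy": 0,"dz": -0.0003,"wx": 0,"wy": 0,"wz": 9},
  {"claw": 0.0,"dx": 0,"dy": 0,"dz": -0.0002,"wx": 0,"wy": 0,"wz": 9},
  {"claw": 0.0,"dx": 0,"dy": 0,"dz": -0.0003,"wx": 0,"wy": 0,"wz": 9},
  {"claw": 0.0,"dx": 0,"dy": 0,"dz": -0.0002,"wx": 0,"wy": 0,"wz": 9},
  {"claw": 0.0,"dx": 0,"dy": 0,"dz": -0.0002,"wx": 0,"wy": 0,"wz": 9},
  {"claw": 0.0,"dx": 0,"dy": 0,"dz": -0.0002,"wx": 0,"wy": 0,"wz": 9},
  {"claw": 0.0,"dx": 0,"dy": 0,"dz": -0.0002,"wx": 0,"wy": 0,"wz": 9},
  {"claw": 0.0,"dx": 0,"dy": 0,"dz": -0.0002,"wx": 0,"wy": 0,"wz": 0},
  {"claw": 0.0,"dx": 0,"dy": 0,"dz": -0.0002,"wx": 0,"wy": 0,"wz": -9},
  {"claw": 0.0,"dx": 0,"dy": 0,"dz": -0.0002,"wx": 0,"wy": 0,"wz": -9},
  {"claw": 0.0,"dx": 0,"dy": 0,"dz": -0.0002,"wx": 0,"wy": 0,"wz": -9},
  {"claw": 0.0,"dx": 0,"dy": 0,"dz": -0.0002,"wx": 0,"wy": 0,"wz": -9},
  {"claw": 0.0,"dx": 0,"dy": 0,"dz": -0.0002,"wx": 0,"wy": 0,"wz": -9},
  {"claw": 0.0,"dx": 0,"dy": 0,"dz": -0.0002,"wx": 0,"wy": 0,"wz": -9},
  {"claw": 0.0,"dx": 0,"dy": 0,"dz": -0.0002,"wx": 0,"wy": 0,"wz": -9},
])

```text
t: 9.6
eef_pos: [0.4917, 0.031, 0.1674]
tool_rot: [0.0, 0.004, 1.0, 0.0]
contact_force: [-0.4, -0.8, -0.8]
gripper_width: 0.1
grasp_force: 98.3
```

```bash
python3 - <<'E'
from m import *
bottle()
E
```

```text
tool yaw 0.4774889563364352
0.06 [  4   6   4  21  10   6   5   9   8   5  10   6   7  13   3  12  19  30
  55  44  63 103 159 186 127  58  43  75 119 129 144 143 124 131 118 138
 142 129 134 115  32  14  21  23  16  15  15   7]
0.108 [  1   0   0   0   0   3  11  22  25  52 125 548 436  64  21]
0.123 [ 13  11   7   0   0   0   0   3  15  51 205 259  48   5   1   0]
[0.4916875  0.03103296 0.16742853] [-0.40170245 -0.82713541 -0.80430299] [-0.23853933 -0.1051862  -0.04063561]
```

The stopper is loose: it's 8 mm up, the force is only its own weight, and the bottle is down. I ease it up with a small wiggle.

>>> drive_tool([
  {"claw": 0.0,"dx": 0,"dy": 0,"dz": -0.0005,"wx": 0,"wy": 0,"wz": 7},
  {"claw": 0.0,"dx": 0,"dy": 0,"dz": -0.0005,"wx": 0,"wy": 0,"wz": 7},
  {"claw": 0.0,"dx": 0,"dy": 0,"dz": -0.0005,"wx": 0,"wy": 0,"wz": 7},
  {"claw": 0.0,"dx": 0,"dy": 0,"dz": -0.0005,"wx": 0,"wy": 0,"wz": -7},
  {"claw": 0.0,"dx": 0,"dy": 0,"dz": -0.001,"wx": 0,"wy": 0,"wz": -7},
  {"claw": 0.0,"dx": 0,"dy": 0,"dz": -0.001,"wx": 0,"wy": 0,"wz": -7},
])

```text
t: 10.4
eef_pos: [0.4916, 0.0311, 0.1714]
tool_rot: [0.0, 0.006, 1.0, 0.0]
contact_force: [0.6, 0.1, -1.4]
gripper_width: 0.101
grasp_force: 98.4
```

```bash
python3 - <<'E'
from m import *
bottle()
E
```

```text
tool yaw 0.7237221054876806
0.06 [  6   4   7   8  11   6  10   7   8   4   8   7  11   6   8   3  20  32
  40  52  73 100 172 156  99  62  38  68 131 119 139 127 121 129 122 120
 154 122 123  94  41  24  16  16  17  15  10   6]
0.108 [  0   1   0   2   3   3   7  31  33  48 139 531 409  60  16]
0.123 [ 15  13  20  17  17  10   5   0   0   0   0   2  23  56 216   0]
[0.49157018 0.03106822 0.17135385] [ 0.64893341  0.06050134 -1.36439922] [-0.16276075 -0.12087332 -0.01959744]
```

Free. I lift it 40 mm, slowly at first, then carry it up.

>>> drive_tool([
  {"claw": 0.0,"dx": 0,"dy": 0,"dz": -0.002,"wx": 0,"wy": 0,"wz": 0},
  {"claw": 0.0,"dx": 0,"dy": 0,"dz": -0.002,"wx": 0,"wy": 0,"wz": 0},
  {"claw": 0.0,"dx": 0,"dy": 0,"dz": -0.002,"wx": 0,"wy": 0,"wz": 0},
  {"claw": 0.0,"dx": 0,"dy": 0,"dz": -0.003,"wx": 0,"wy": 0,"wz": 0},
  {"claw": 0.0,"dx": 0,"dy": 0,"dz": -0.003,"wx": 0,"wy": 0,"wz": 0},
  {"claw": 0.0,"dx": 0,"dy": 0,"dz": -0.003,"wx": 0,"wy": 0,"wz": 0},
  {"claw": 0.0,"dx": 0,"dy": 0,"dz": -0.004,"wx": 0,"wy": 0,"wz": 0},
  {"claw": 0.0,"dx": 0,"dy": 0,"dz": -0.004,"wx": 0,"wy": 0,"wz": 0},
  {"claw": 0.0,"dx": 0,"dy": 0,"dz": -0.01,"wx": 0,"wy": 0,"wz": 0},
  {"claw": 0.0,"dx": 0,"dy": 0,"dz": -0.02,"wx": 0,"wy": 0,"wz": 0},
  {"claw": 0.0,"dx": 0,"dy": 0,"dz": -0.01,"wx": 0,"wy": 0,"wz": 0},
  {"claw": 0.0,"dx": 0,"dy": 0,"dz": 0,"wx": 0,"wy": 0,"wz": 0},
  {"claw": 0.0,"dx": 0,"dy": 0,"dz": 0,"wx": 0,"wy": 0,"wz": 0},
])

```text
t: 12.08
eef_pos: [0.491, 0.031, 0.2336]
tool_rot: [-0.0, 0.008, 1.0, -0.0]
contact_force: [0.6, -0.1, -1.1]
gripper_width: 0.096
grasp_force: 98.3
```

```bash
python3 - <<'E'
from m import *
p,d,C=bottle();print(get_obs()["q"])
cv2.imwrite("pics/w5.png",p[:,:,::-1])
# cup from new wrist place
m=np.zeros(d.shape,bool);m[60:260,0:90]=1
Q=pts(C,d,m);k=(Q[:,2]>.024)&(Q[:,2]<.036)&(np.hypot(Q[:,0]-.466,Q[:,1]+.257)<.03);print(k.sum(),(Q[k].min(0)+Q[k].max(0))/2,np.ptp(Q[k],axis=0))
E
```

```text
tool yaw 0.9614855134410659
0.06 [  1   3   5   5   9   6   3   6   2   5   2   4   6   3   3   6  18  23
  27  32  41 100 114 112  40  32  29  42  86  98  73  68  82  84  71  75
  74  69 143 201 106  17  25   8  21  14   9  15]
0.108 [ 16  16  10  11  15   9   8  23  22  39 180 438 152   9   0]
[0.49096347 0.03096037 0.23364175] [ 0.59452846 -0.10518377 -1.05748191] [-0.00944459  0.00329274  0.03460172]
[-0.61353774  0.2110451   0.48992177  2.03354208 -0.12352287  0.92603112
  1.49572643]
642 [ 0.46669543 -0.25691834  0.02770293] [0.04359191 0.04569714 0.00736789]
```

View pics/w5.png

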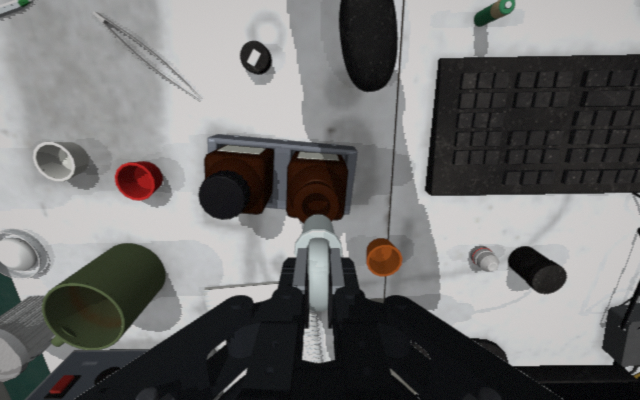

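The stopper is out and gripped at (318,250). The bottle stays in its pocket with its mouth open at (318,200). The cup is at (50,160), measured at (0.466,-0.257). Now I carry the stopper over.

>>> drive_tool([
  {"claw": 0.0,"dx": 0.0025,"dy": -0.036,"dz": 0,"wx": 0,"wy": 0,"wz": 0},
  {"claw": 0.0,"dx": 0.0025,"dy": -0.036,"dz": 0,"wx": 0,"wy": 0,"wz": 0},
  {"claw": 0.0,"dx": 0.0025,"dy": -0.036,"dz": 0,"wx": 0,"wy": 0,"wz": 0},
  {"claw": 0.0,"dx": 0.0025,"dy": -0.036,"dz": 0,"wx": 0,"wy": 0,"wz": 0},
  {"claw": 0.0,"dx": 0.0025,"dy": -0.036,"dz": 0,"wx": 0,"wy": 0,"wz": 0},
  {"claw": 0.0,"dx": 0.0025,"dy": -0.036,"dz": 0,"wx": 0,"wy": 0,"wz": 0},
  {"claw": 0.0,"dx": 0.0025,"dy": -0.036,"dz": 0,"wx": 0,"wy": 0,"wz": 0},
  {"claw": 0.0,"dx": 0.0025,"dy": -0.036,"dz": 0,"wx": 0,"wy": 0,"wz": 0},
  {"claw": 0.0,"dx": 0,"dy": 0,"dz": 0.05,"wx": 0,"wy": 0,"wz": 0},
  {"claw": 0.0,"dx": 0,"dy": 0,"dz": 0.04,"wx": 0,"wy": 0,"wz": 0},
  {"claw": 0.0,"dx": 0,"dy": 0,"dz": 0,"wx": 0,"wy": 0,"wz": 0},
  {"claw": 0.0,"dx": 0,"dy": 0,"dz": 0,"wx": 0,"wy": 0,"wz": 0},
])

```text
t: 13.62
eef_pos: [0.467, -0.2572, 0.145]
tool_rot: [0.0, 0.009, 1.0, -0.0]
contact_force: [-0.0, 0.4, -0.2]
gripper_width: 0.098
grasp_force: 98.3
```

```bash
python3 - <<'E'
from m import *
o=get_obs();p,d=read_camera("wrist");C=cam("wrist",o);P=pts(C,d,np.ones(d.shape,bool))
print(o["t"],o["eef_pos"],o["tool_rot"],o["q"])
k=(P[:,2]>.024)&(P[:,2]<.033)&(np.hypot(P[:,0]-.466,P[:,1]+.257)<.03);print("cup",k.sum(),(P[k].min(0)+P[k].max(0))/2,np.ptp(P[k],axis=0))
D=P-o["eef_pos"]
for lo in np.arange(-.07,-.02,.005):
    k=(D[:,2]>lo)&(D[:,2]<lo+.005)&(np.hypot(D[:,0],D[:,1])<.022)
    if k.sum():print("st",round(lo,3),k.sum(),D[k].min(0).round(4),D[k].max(0).round(4))
cv2.imwrite("pics/w6.png",p[:,:,::-1])
E
```

```text
13.625 [ 0.46699107 -0.25716478  0.14503861] [ 3.71338527e-04  8.55234328e-03  9.99963315e-01 -2.98232640e-04] [-0.06067803  0.43359494  0.56555693  2.02500318 -0.32885533  0.77049838
  2.25551159]
cup 592 [ 0.46431761 -0.25709818  0.02764418] [0.03960768 0.04349545 0.007267  ]
st -0.07 23 [-0.0115 -0.0083 -0.0672] [-0.005   0.0104 -0.065 ]
st -0.065 65 [-0.0118 -0.0087 -0.0648] [-0.0045  0.0103 -0.06  ]
st -0.06 72 [-0.0125 -0.0084 -0.06  ] [-0.0054  0.0108 -0.055 ]
st -0.055 78 [-0.0126 -0.0082 -0.0549] [-0.0058  0.0111 -0.05  ]
st -0.05 84 [-0.0129 -0.008  -0.05  ] [-0.0066  0.0109 -0.045 ]
st -0.045 44 [-0.0133 -0.0059 -0.0449] [-0.0096  0.0089 -0.041 ]
st -0.04 25 [-0.0155 -0.0096 -0.0372] [ 0.0006  0.0149 -0.035 ]
st -0.035 561 [-0.0155 -0.0122 -0.035 ] [ 0.0023  0.0148 -0.0304]
st -0.03 1 [-0.0065 -0.0044 -0.0296] [-0.0065 -0.0044 -0.0296]
st -0.025 41 [-0.0106 -0.0093 -0.023 ] [-0.0092  0.0121 -0.02  ]
```

View pics/w6.png

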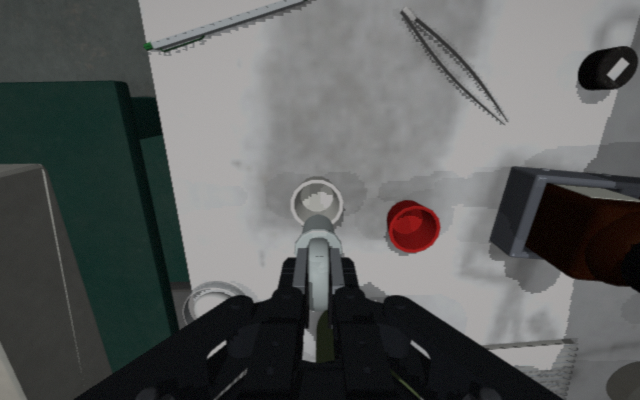

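The view shows the taper foot at (318,225), upright and over the cup (rim centre (317,203)), about 1 mm off centre. I lower it 66 mm, then feel for the floor.

>>> drive_tool([
  {"claw": 0.0,"dx": 0,"dy": -0.001,"dz": 0.03,"wx": 0,"wy": 0,"wz": 0},
  {"claw": 0.0,"dx": 0,"dy": 0,"dz": 0.02,"wx": 0,"wy": 0,"wz": 0},
  {"claw": 0.0,"dx": 0,"dy": 0,"dz": 0.016,"wx": 0,"wy": 0,"wz": 0},
  {"claw": 0.0,"dx": 0,"dy": 0,"dz": 0,"wx": 0,"wy": 0,"wz": 0},
  {"claw": 0.0,"dx": 0,"dy": 0,"dz": 0.002,"wx": 0,"wy": 0,"wz": 0},
  {"claw": 0.0,"dx": 0,"dy": 0,"dz": 0,"wx": 0,"wy": 0,"wz": 0},
  {"claw": 0.0,"dx": 0,"dy": 0,"dz": 0,"wx": 0,"wy": 0,"wz": 0},
])

```text
t: 14.55
eef_pos: [0.4668, -0.2578, 0.0766]
tool_rot: [0.0, 0.008, 1.0, -0.0]
contact_force: [-0.5, -0.2, -1.1]
gripper_width: 0.105
grasp_force: 98.3
```

>>> drive_tool([
  {"claw": 0.0,"dx": 0,"dy": 0,"dz": 0.002,"wx": 0,"wy": 0,"wz": 0},
  {"claw": 0.0,"dx": 0,"dy": 0,"dz": 0.0015,"wx": 0,"wy": 0,"wz": 0},
  {"claw": 0.0,"dx": 0,"dy": 0,"dz": 0.001,"wx": 0,"wy": 0,"wz": 0},
  {"claw": 0.0,"dx": 0,"dy": 0,"dz": 0,"wx": 0,"wy": 0,"wz": 0},
  {"claw": 0.0,"dx": 0,"dy": 0,"dz": 0,"wx": 0,"wy": 0,"wz": 0},
])

```text
t: 15.18
eef_pos: [0.4664, -0.2577, 0.0716]
tool_rot: [-0.0, 0.008, 1.0, 0.0]
contact_force: [-0.4, 0.8, -0.1]
gripper_width: 0.099
grasp_force: 98.3
```

>>> drive_tool([
  {"claw": 0.0,"dx": 0,"dy": 0,"dz": 0.0005,"wx": 0,"wy": 0,"wz": 0},
  {"claw": 0.0,"dx": 0,"dy": 0,"dz": 0.0005,"wx": 0,"wy": 0,"wz": 0},
  {"claw": 0.0,"dx": 0,"dy": 0,"dz": 0,"wx": 0,"wy": 0,"wz": 0},
  {"claw": 0.0,"dx": 0,"dy": 0,"dz": 0,"wx": 0,"wy": 0,"wz": 0},
])

```text
t: 15.68
eef_pos: [0.4666, -0.2578, 0.0711]
tool_rot: [0.0, 0.009, 1.0, 0.0]
contact_force: [-1.8, 1.0, 5.5]
gripper_width: 0.102
grasp_force: 99.8
```

It's on the floor at 5.5 N. I ease off slightly, lower the grip force and open gently.

>>> drive_tool([
  {"claw": 0.0,"dx": 0,"dy": 0,"dz": -0.0005,"wx": 0,"wy": 0,"wz": 0},
  {"claw": 0.0,"dx": 0,"dy": 0,"dz": 0,"wx": 0,"wy": 0,"wz": 0},
  {"claw": 0.009,"dx": 0,"dy": 0,"dz": 0,"wx": 0,"wy": 0,"wz": 0},
  {"claw": 0.011,"dx": 0,"dy": 0,"dz": 0,"wx": 0,"wy": 0,"wz": 0},
  {"claw": 0.014,"dx": 0,"dy": 0,"dz": 0,"wx": 0,"wy": 0,"wz": 0},
  {"claw": 0.018,"dx": 0,"dy": 0,"dz": 0,"wx": 0,"wy": 0,"wz": 0},
  {"claw": 0.025,"dx": 0,"dy": 0,"dz": 0,"wx": 0,"wy": 0,"wz": 0},
  {"claw": 0.035,"dx": 0,"dy": 0,"dz": 0,"wx": 0,"wy": 0,"wz": 0},
  {"claw": 0.04,"dx": 0,"dy": 0,"dz": 0,"wx": 0,"wy": 0,"wz": 0},
  {"claw": 0.04,"dx": 0,"dy": 0,"dz": -0.02,"wx": 0,"wy": 0,"wz": 0},
  {"claw": 0.04,"dx": 0,"dy": 0,"dz": -0.04,"wx": 0,"wy": 0,"wz": 0},
  {"claw": 0.04,"dx": 0,"dy": 0,"dz": -0.05,"wx": 0,"wy": 0,"wz": 0},
  {"claw": 0.04,"dx": 0,"dy": 0,"dz": 0,"wx": 0,"wy": 0,"wz": 0},
  {"claw": 0.04,"dx": 0,"dy": 0,"dz": 0,"wx": 0,"wy": 0,"wz": 0},
], newtons=20)

```text
t: 17.42
eef_pos: [0.4663, -0.2573, 0.1808]
tool_rot: [0.0, 0.008, 1.0, 0.0]
contact_force: [-1.3, -0.1, -1.1]
gripper_width: 0.469
grasp_force: 0.0
```

```bash
python3 - <<'E'
from m import *
o=get_obs();p,d=read_camera("wrist");C=cam("wrist",o);P=pts(C,d,np.ones(d.shape,bool))
near=np.hypot(P[:,0]-.466,P[:,1]+.257)<.03
for lo in(.025,.033,.045,.06,.07):
    k=near&(P[:,2]>lo)&(P[:,2]<lo+.012)
    if k.sum():print(lo,k.sum(),P[k].min(0).round(4),P[k].max(0).round(4))
print(o["eef_pos"])
s,_=read_camera("scene")
im=np.vstack([cv2.resize(p[100:300,170:470],(600,400)),cv2.resize(s[130:290,230:470],None,fx=1.25,fy=1.25)[:200].copy() if 0 else cv2.copyMakeBorder(cv2.resize(s[130:290,230:470],(300,200)),0,0,0,300,0)])
cv2.imwrite("pics/fin.png",im[:,:,::-1])
E
```

```text
0.025 536 [ 0.4445 -0.2783  0.0251] [ 0.4872 -0.2353  0.037 ]
0.033 336 [ 0.4513 -0.2692  0.0352] [ 0.4763 -0.2424  0.045 ]
0.045 17 [ 0.4603 -0.2633  0.045 ] [ 0.4662 -0.249   0.0464]
0.06 130 [ 0.4472 -0.2606  0.0601] [ 0.4811 -0.251   0.0719]
0.07 402 [ 0.4493 -0.261   0.07  ] [ 0.4787 -0.2512  0.0788]
[ 0.46631734 -0.25731607  0.18082195]
```

View pics/fin.png

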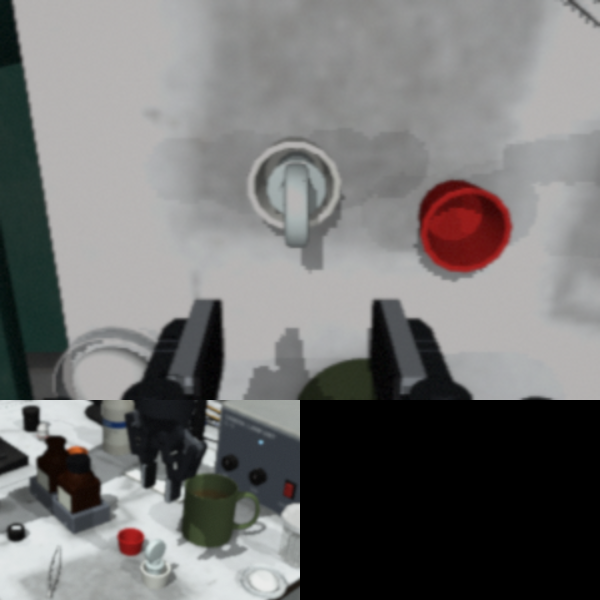

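The stopper stands upright in the white cup (crop (295,190), top at z≈0.079). The gripper is clear and the bottle is down in the caddy.

```bash
python3 -c "
from station import *
print(hand_in())"
```

```text
the job is handed in; nothing more can be done
None
```

The stopper was twisted loose, drawn out with the bottle staying down in its pocket, and stood taper down in the white cup; the job is handed in, but `hand_in()` returned no verdict.

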